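Start the eyelet press spindle in its nut

TASK

The crank spindle of the eyelet press stands perched on top of its thread: take the crank's upright handle and turn the spindle backward (anticlockwise from above) until you feel it drop into the thread, then turn it forward (clockwise) one full turn from there so that it is well started. Finish while still gripping the handle there, holding the spindle still, and leave the things around the press where they are.

Things in the scene. Friction and masses are not known exactly. Their poses are not given: they have to be found in the camera images.
- spindle_axis (a point): On the press's vertical spindle axis, 150 mm above the table, at the top face of the dark round threaded boss (76 mm across at its flange). x towards the press's column, z up. The grey press is bolted down, its place and yaw vary; its base reaches 65 mm in front of the axis, 125 mm behind, 60 mm to each side; base, column and head lie lower than the boss.
- crank (a joint): Angle of spindle and crank, rad; grows forward (clockwise from above). At value v the handle lies at angle -v about z from spindle_axis's x. Starts at 0.9 to 2.1, turns lightly (under 0.1 N m). The drop lies 0.35 to 2.8 rad back from the start, unmarked; a firm stop follows about 0.75 rad beyond it. Turned forward without dropping first, it butts against a firm stop.
- spindle_depth (a joint): How far spindle and crank have sunk, m: 0 perched on the thread, 0.008 once dropped in, then 0.012 more per turn forward (thread ends after 1.4 turns); 1 to 2 mm axial play. It weighs about 0.4 kg; perched, it lifts up to 3 mm. Fingers gripping the handle carry it, so over the gap it drops only if they ease off or press down some 8 mm.
- handle: The crank's upright black handle: round, 19 mm across, 42 mm tall, spinning freely on its pin, so it can be gripped fast and led in a circle by a hand that does not turn. Origin: centre of its underside, 48 mm from the spindle axis, at first 197.5 mm above the table (sinks with the spindle), z up. Crank arm and hub lie below its underside.
- handle_mid (a point): Centre of the black handle: on its own axis, 21 mm above its underside.
- thread_spool_a: Bystander: upright thread spool, 44 mm across, 62 mm tall, left of the press; origin at the centre of its underside.
- thread_spool_b: Bystander: another thread spool of the same size, farther left.
- ribbon_reel: Bystander: ribbon reel lying flat, 100 mm across, 28 mm tall; origin at the centre of its underside.
- pattern_weight: Bystander: steel pattern weight with a knob, 64 mm across, 52 mm tall; origin at the centre of its underside.
- eyelet_jar: Bystander: small jar, 52 mm across, 58 mm tall, right of the press; origin at the centre of its underside.
- setting_die: Bystander: steel setting die, 32 mm across, 42 mm tall, right of the press; origin at the centre of its underside.
- eyelet_tray: Bystander: open tray of eyelets, 100 by 75 mm, 24 mm tall; origin at the centre of its underside.
Not all that is in view belongs to the job. What is shaped like the part that bears spindle_axis but orange or pink is not meant.

How it is judged:
By the outcome, as a careful person would: the job done as asked, in the order asked, and still so for the second after the job is handed in, while the arm keeps its last pose, push and grip.
It also fails if it takes over 58 s, if anything falls off the work surface, if the arm or the gripper's body presses on something with over 40 N, if the wrist force passes 120 N, or if a joint passes its speed limit or range.

ROBOT

A 6-joint arm with a two-finger parallel gripper is mounted at the origin on the work surface. World frame = base frame: x ahead of the robot, y to its left, z up, the work surface at z = 0. Lengths are in m, angles in degrees, forces in N, time in s.
With the tool pointing down it reaches from about 0.375 to 0.9 m from the base axis. Payload 3.1 kg.
Tool frame: the origin (TCP) lies at the very end of the fingers, on their centre line; the grasp point (between the pads) lies 19 mm behind it; z points along the fingers, y is the direction in which the jaws open and shut (so a half turn about z gives the same grasp; the last joint's range is limited). The gripper opens to 87 mm and grips with 3 to 60 N. Pads are 19 mm wide; open, the fingers measure 117 mm over their backs; the gripper's body (75 mm by 190 mm) begins 51 mm behind the grasp point.
Start: joints at [-79.784, 30.224, 82.088, -0, 67.689, -10.227], TCP at [0.218, -0.586, 0.223] pointing down, gripper open.
Joint ranges: [-176.69, 176.69], [-43.24, 126.21], [12.49, 139.97], [-82, 262], [0, 151.66], [-163.58, 163.58]. Speed limits (degrees/s): [159.86, 159.86, 180, 180, 180, 180].

INTERFACE

Orientations are given as a 3x3 rotation matrix whose columns are the frame's x, y, z axes.
In Python, from rig import read_state, capture, hand_in gives the robot as it stands. The module is installed in compiled form; this text tells all that it offers.
- The arm moves only by the tool send_rows, never from a script. Its argument "moves" is one flat list of numbers, 7 for each row, row after row: the turn, a rotation vector about the world's x, y, z in degrees, then the shift along the world's x, y, z in cm, then the gripper's target within -1 to 1 (fully open at 1, half-way at 0, shut at -1). In form: [rx, ry, rz, tx, ty, tz, hand, rx, ry, rz, tx, ty, tz, hand, ...]. A call has 1 to 20 rows; each row shifts and turns the commanded pose from where the row before left it; what a row does not reach is not made up. A row lasts 1/10 s, in which the tool goes at most 50 mm and 8.59 degrees, less where a joint would pass 70% of its speed; a pose out of reach is approached as far as the arm can. A call with a gripper value outside its range is refused whole. The fingers move at their own pace and stop on an object; the grip force is fixed at half the most. Time passes only in rows, so rows that do not move let the fingers close. It gives the time, the measured TCP pose, the force and the opening at its end, in the units of the state.
- read_state(): the state, without advancing time (a new reading comes with each control period).
- capture(name): name is "scene" or "side" or "wrist"; returns a dict with "pixels" (480x640x3 uint8, red, green, blue), "vertical_fov" (degrees; the focal length in pixels is half the picture's height over the tangent of half this angle, whatever the lens; pixels are square), "cx", "cy" (the principal point, pixels), "rvec" (rotation vector, rad) and "tvec" (3), from world to camera coordinates, as OpenCV has them. Camera axes: x right, y down, z forward; pixel columns grow to the right and rows downward; lengths in m; the calibration is good to about 2 mm. The wrist camera is an equidistant fisheye: a pixel r from the principal point sees the ray r / f radians off the axis. A picture is of the moment at which its call begins. There is no depth.
- hand_in(): hands the job in, once; it reports no verdict.
The state is a dict: "time_s": time; "joint_positions": joint angles; "qvel": joint speeds; "tau": joint torques, N m; "position": TCP position; "tcp_rot": TCP orientation; "force": force on the tool from outside, world axes, zero at the start; "moment": the same for the moment, N m; "opening": opening from 0.0 (shut) to 1.0 (fully open).
Only numpy, scipy, OpenCV 4.12 (cv2) and the standard library are available. Lean on these libraries where they do the work, as an engineer would, in place of code of your own. Each camera call takes 0.05 s, during which the arm holds its last target.

## Working session

There is one attempt and no reset: what is moved stays moved. The work goes in short steps, Python scripts to look and compute and a tool call to move; the robot and the scene stay as the last step left them, time stands still between calls to the robot, and variables do not carry over. Pictures are saved under pics/ and viewed, and the job is handed in when it is done.

Besides the shell and the picture viewer there is one more tool, called after "Emit:" as name(argument=value, ...) on one line, values as JSON. send_rows: Moves the arm, as the interface text tells. Its arguments: {"type":"object","properties":{"moves":{"type":"array","items":{"type":"number"}}},"required":["moves"]}

```bash
mkdir -p pics; cat > h.py <<'E'
import numpy as np, cv2
from rig import read_state, capture, hand_in
def K(c):
    f=240/np.tan(np.radians(c["vertical_fov"])/2); return f,c["cx"],c["cy"]
def ray(c,u,v):
    f,cx,cy=K(c); R,_=cv2.Rodrigues(np.array(c["rvec"],float)); t=np.array(c["tvec"],float).ravel()
    d=R.T@np.array([(u-cx)/f,(v-cy)/f,1.]); return -R.T@t,d/np.linalg.norm(d)
def onz(c,u,v,z):
    o,d=ray(c,u,v); return o+d*(z-o[2])/d[2]
def proj(c,p):
    f,cx,cy=K(c); R,_=cv2.Rodrigues(np.array(c["rvec"],float)); q=R@np.array(p)+np.array(c["tvec"],float).ravel()
    return f*q[0]/q[2]+cx, f*q[1]/q[2]+cy
def save(c,n): cv2.imwrite("pics/"+n,c["pixels"][:,:,::-1])
E
python3 - <<'E'
from h import *
for n in("scene","side","wrist"):
    c=capture(n); save(c,n+"0.png"); print(n,c["vertical_fov"],c["cx"],c["cy"],c["rvec"],c["tvec"],ray(c,320,240))
s=read_state(); print(s)
E
```

```text
scene 42.87044796308628 311.76027828874294 232.78755519504514 [ 2.21297972  1.1393239  -0.43346304] [-0.25879551 -0.1949824   1.73898257] (array([ 1.19722145, -0.51038402,  1.19800775]), array([-0.51806035,  0.37053827, -0.77091819]))
side 43.07401912365684 309.0964256218455 237.07446722302575 [ 2.25687382 -0.55259739  0.25012895] [-0.37764006  0.25400868  1.58159668] (array([-0.13312264, -1.05589531,  1.25536606]), array([ 0.35975266,  0.64171294, -0.67733487]))
wrist 65.70646984690485 316.6538134204182 238.60917274850243 [-2.39769678  1.66551977  0.22122722] [-0.62392953 -0.0319052   0.39061474] (array([ 0.2837283 , -0.56081371,  0.38454143]), array([-0.2432992 , -0.09848256, -0.96493869]))
{'time_s': 0.15, 'joint_positions': array([-7.97836330e+01,  3.02644567e+01,  8.21403711e+01, -5.45159936e-04,
        6.76879400e+01, -1.02279543e+01]), 'qvel': array([ 0.06667759, -0.06250593, -0.25186711,  0.05947351,  0.02721641,
        0.10174274]), 'tau': array([ 6.54930809e-04, -4.40430665e+01, -1.76842582e+01,  6.33073132e-02,
        5.52630785e-02, -1.10432420e-04]), 'position': array([ 0.21822803, -0.58506578,  0.2218161 ]), 'tcp_rot': array([[ 9.37010847e-01,  3.49300135e-01, -2.95836611e-04],
       [ 3.49300149e-01, -9.37009537e-01,  1.59187136e-03],
       [ 2.78839156e-04, -1.59493650e-03, -9.99998689e-01]]), 'force': array([-0.0571904 ,  0.29796138, -0.56350478]), 'moment': array([0.02607918, 0.01148998, 0.02032241]), 'opening': 1.0004697597596162}
```

View pics/scene0.png

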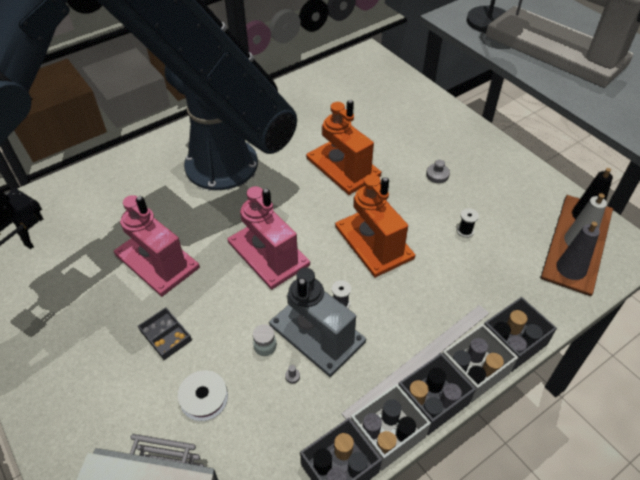

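View pics/side0.png

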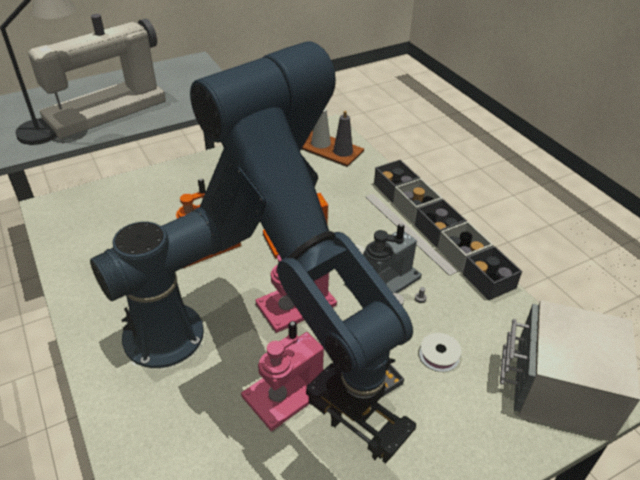

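The grey press is at scene (318,315) and side (388,255). The lookalikes are pink at scene (155,245) and (268,235), and orange at (345,145) and (375,225). Only the grey one fits the description, so I'll enlarge it to confirm.

```bash
python3 - <<'E'
from h import *
a=capture("scene")["pixels"][255:375,250:390]; b=capture("side")["pixels"][210:310,340:440]
a=cv2.resize(a,(560,480),interpolation=cv2.INTER_CUBIC); 
b=cv2.resize(b,(480,480),interpolation=cv2.INTER_CUBIC)
cv2.imwrite("pics/cropa.png",a[:,:,::-1]);cv2.imwrite("pics/cropb.png",b[:,:,::-1])
E
```

```text
(no output)
```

View pics/cropa.png

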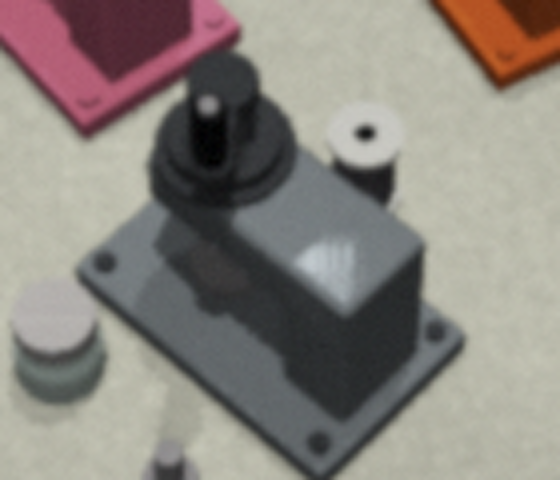

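View pics/cropb.png

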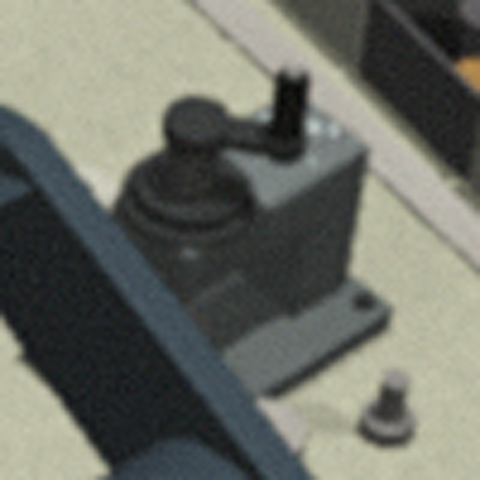

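The crops show the only grey press. The boss ellipse is near scene (306,292), the handle top near scene (302,281) and side (401,225), and the setting die and jar stand on the near side.

```bash
python3 - <<'E'
from h import *
a=capture("scene"); b=capture("side")
A=lambda x,y:(250+x/4-.4,255+y/4-.4); B=lambda x,y:(340+x/4.8-.4,210+y/4.8-.4)
def tri(p,q):
    o1,d1=ray(a,*p);o2,d2=ray(b,*q)
    s=np.linalg.lstsq(np.c_[d1,-d2],o2-o1,rcond=None)[0]; x,y=o1+s[0]*d1,o2+s[1]*d2
    return (x+y)/2,np.linalg.norm(x-y)
print("handle top",onz(a,*A(208,103),.2395),onz(b,*B(292,74),.2395),tri(A(208,103),B(292,74)))
print("handle bot",onz(a,*A(212,165),.1975),onz(b,*B(287,148),.1975))
print("hubtop tri",tri(A(225,77),B(197,115)))
for z in (.012,.018): print(z,[onz(a,*A(*p),z) for p in((78,272),(322,478),(464,342))],onz(b,*B(388,312),z))
# boss flange outline: dark ring lower edge; extremes
for z in (.14,.15): print(z,[onz(a,*A(*p),z) for p in((150,170),(297,150))],onz(b,*B(115,210),z),onz(b,*B(262,205),z))
print([onz(a,*A(*p),h)[:2] for p,h in (((58,315),.058),((366,130),.062),((170,450),.042))])
E
```

```text
handle top [ 0.61421413 -0.13737949  0.2395    ] [ 0.6143423  -0.13782768  0.2395    ] (array([ 0.61434519, -0.13758576,  0.23951256]), np.float64(0.0004015525519303785))
handle bot [ 0.62074899 -0.14079647  0.1975    ] [ 0.60908998 -0.14877688  0.1975    ]
hubtop tri (array([ 0.58039681, -0.10473862,  0.19771   ]), np.float64(0.00032885316961111095))
0.012 [array([ 0.52953809, -0.17534968,  0.012     ]), array([ 0.71278082, -0.13888698,  0.012     ]), array([ 0.69215668, -0.02630887,  0.012     ])] [ 0.71199782 -0.13699849  0.012     ]
0.018 [array([ 0.53291589, -0.17704462,  0.018     ]), array([ 0.7152316 , -0.14076638,  0.018     ]), array([ 0.6947118, -0.0287578,  0.018    ])] [ 0.7079196  -0.14143273  0.018     ]
0.14 [array([ 0.57132432, -0.14756058,  0.14      ]), array([ 0.6058532 , -0.07802682,  0.14      ])] [ 0.53685842 -0.09798436  0.14      ] [ 0.61109246 -0.13191184  0.14      ]
0.15 [array([ 0.57724013, -0.15098989,  0.15      ]), array([ 0.61144265, -0.08211334,  0.15      ])] [ 0.53085159 -0.10657267  0.15      ] [ 0.60442007 -0.14019597  0.15      ]
[array([ 0.57183438, -0.21160881]), array([ 0.57397654, -0.00643477]), array([ 0.66587422, -0.20331738])]
```

Cross-checks:
- The two views agree on the handle top: (0.614,-0.138), z 0.2395 against the expected 0.2395.
- The hub is at (0.580,-0.105), 47 mm from the handle (48 expected).
- The base edge gives a yaw of about 11°, so v0 is about 0.97, inside the stated range.

I'll hover above it and refine with the wrist camera.

Emit:
send_rows(moves=[0,0,0,0,0,5,1,0,0,0,0,0,5,1,0,0,0,2.8,3.2,0,1,0,0,0,2.8,3.2,0,1,0,0,0,2.8,3.2,0,1,0,0,0,2.8,3.2,0,1,0,0,0,2.8,3.2,0,1,0,0,0,2.8,3.2,0,1,0,0,0,2.8,3.2,0,1,0,0,0,2.8,3.2,0,1,0,0,0,2.8,3.2,0,1,0,0,0,2.8,3.2,0,1,0,0,0,2.8,3.2,0,1,0,0,0,2.8,3.2,0,1,0,0,0,2.8,3.2,0,0.4,0,0,0,2.8,3.2,0,0.0,0,0,0,0.4,0,0,-0.2,0,0,0,0,0,0,-0.2])

```text
time_s: 2.15
position: [0.6148, -0.1369, 0.3221]
tcp_rot: [[0.936, 0.351, -0.001], [0.351, -0.936, -0.0], [-0.001, 0.0, -1.0]]
force: [-0.3, 0.4, -0.9]
opening: 0.721
```

```bash
python3 - <<'E'
from h import *
s=read_state(); print(s["time_s"],s["position"],s["tcp_rot"],s["opening"],s["force"],s["joint_positions"])
for n in("scene","side","wrist"):
    c=capture(n); save(c,n+"1.png")
E
```

```text
2.15 [ 0.61476719 -0.13688909  0.32213125] [[ 9.36217285e-01  3.51421076e-01 -6.49622013e-04]
 [ 3.51420818e-01 -9.36217484e-01 -4.80382203e-04]
 [-7.77003918e-04  2.21451423e-04 -9.99999674e-01]] 0.7212174800206473 [-0.27847959  0.43406742 -0.89965061] [-2.26843921e+01  2.54615077e+01  7.40872403e+01 -4.03046797e-02
  8.04749810e+01  4.67480310e+01]
```

View pics/wrist1.png

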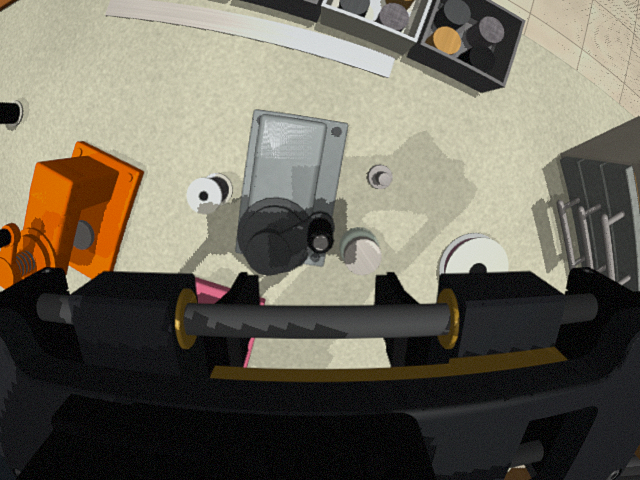

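View pics/scene1.png

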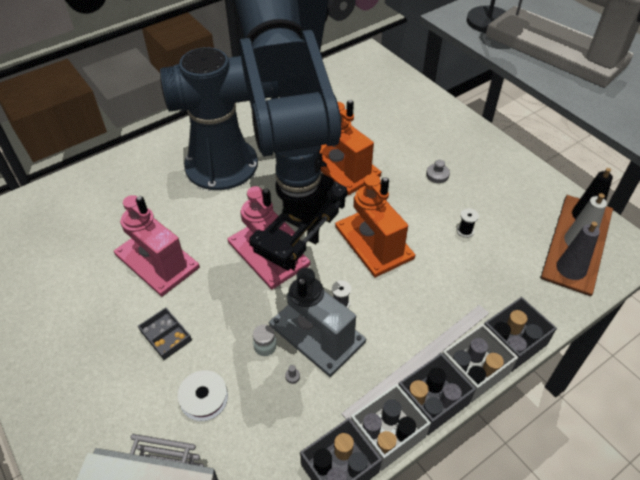

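The wrist view shows the handle top near (320,241), the boss around (275,237) and the hub near (270,240). I'll cast these through the fisheye model.

```bash
cat >> h.py <<'E'
def wz(c,u,v,z):
    f,cx,cy=K(c); R,_=cv2.Rodrigues(np.array(c["rvec"],float)); t=np.array(c["tvec"],float).ravel()
    r=np.hypot(u-cx,v-cy); th=r/f; k=np.sin(th)/max(r,1e-9)
    d=R.T@np.array([(u-cx)*k,(v-cy)*k,np.cos(th)]); o=-R.T@t
    return o+d*(z-o[2])/d[2]
E
python3 - <<'E'
from h import *
c=capture("wrist"); b=c["pixels"][180:290,220:360]
cv2.imwrite("pics/wcrop.png",cv2.resize(b,None,fx=5,fy=5,interpolation=cv2.INTER_CUBIC)[:,:,::-1])
E
```

```text
(no output)
```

View pics/wcrop.png

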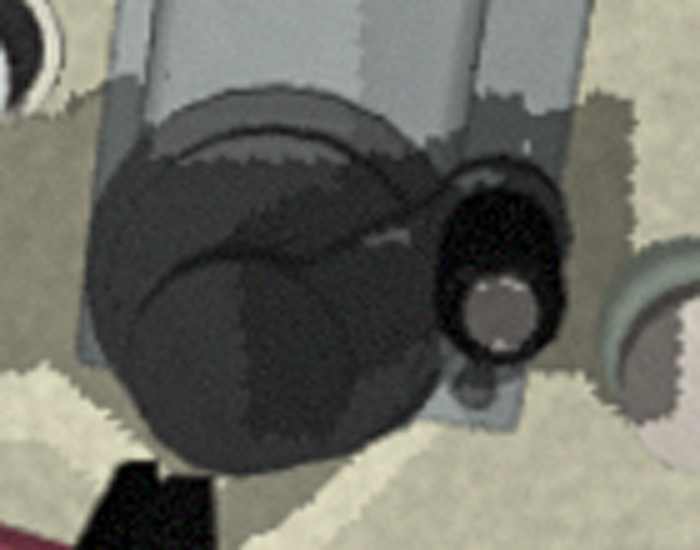

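```bash
python3 - <<'E'
from h import *
c=capture("wrist"); P=lambda x,y:(220+x/5-.4,180+y/5-.4)
print("handle",wz(c,*P(502,312),.2395),wz(c,*P(502,312),.241))
print("hub",wz(c,*P(240,362),.198))
for z in(.14,.15): print(z,[wz(c,*P(*p),z)[:2] for p in((85,270),(270,85),(240,472),(420,420))])
s=read_state();print(s["time_s"],s["position"],s["force"])
E
```

```text
handle [ 0.61556455 -0.14048277  0.2395    ] [ 0.61595171 -0.14032416  0.241     ]
hub [ 0.58213324 -0.10785781  0.198     ]
0.14 [array([ 0.56962252, -0.07192871]), array([ 0.61629373, -0.09454816]), array([ 0.54072095, -0.11362759]), array([ 0.56365949, -0.14359857])]
0.15 [array([ 0.57279025, -0.07316096]), array([ 0.6181101 , -0.09512546]), array([ 0.54472553, -0.11365245]), array([ 0.56699989, -0.14275561])]
2.4 [ 0.6134738  -0.13892387  0.3226495 ] [0.62428942 0.02538614 0.20843223]
```

Emit:
send_rows(moves=[0,0,0,0.05,-0.1,-3,0,0,0,0,0,0,-3,0,0,0,0,0,0,-3,0,0,0,0,0,0,-1.5,0,0,0,0,0,0,-1.0,0,0,0,0,0,0,-0.4,0,0,0,0,0,0,0,0])

```text
time_s: 3.1
position: [0.6148, -0.1391, 0.2037]
tcp_rot: [[0.937, 0.349, 0.0], [0.349, -0.937, -0.0], [0.0, 0.0, -1.0]]
force: [0.2, 0.7, 0.4]
opening: 0.504
```

```bash
python3 - <<'E'
from h import *
s=read_state(); print(s["time_s"],s["position"],s["force"],s["opening"])
a=capture("side"); b=a["pixels"][180:300,340:460]
b2=capture("wrist")["pixels"][180:330,220:400]
cv2.imwrite("pics/g1.png",np.hstack([cv2.resize(b,(400,400)),cv2.resize(b2,(400,400))])[:,:,::-1])
for i in range(3): capture("side"); print(read_state()["position"])
E
```

```text
3.1 [ 0.61479412 -0.13912428  0.20373402] [0.22976759 0.67384801 0.44137156] 0.5038013300593802
[ 0.61554606 -0.13903345  0.20479704]
[ 0.61551001 -0.13893511  0.20481219]
[ 0.61540404 -0.13880587  0.20466683]
```

View pics/g1.png

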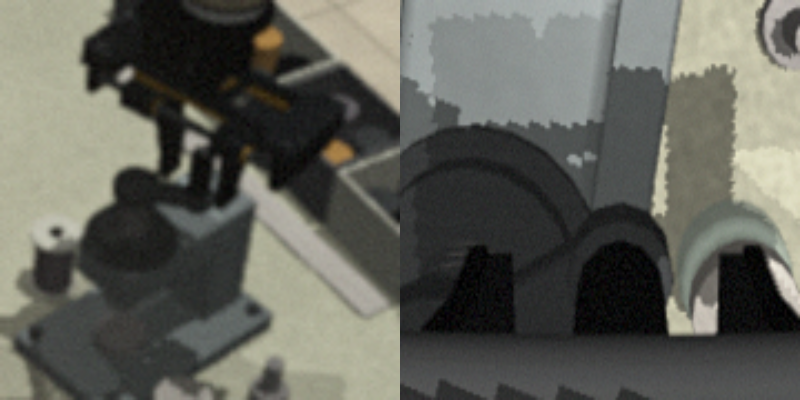

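The handle stands between the fingers with clearance on both sides, so I'll close.

Emit:
send_rows(moves=[0,0,0,0,0,0,-1,0,0,0,0,0,0,-1,0,0,0,0,0,0,-1,0,0,0,0,0,0,-1,0,0,0,0,0,0,-1,0,0,0,0,0,0,-1])

```text
time_s: 3.95
position: [0.6157, -0.1394, 0.2037]
tcp_rot: [[0.937, 0.349, 0.002], [0.349, -0.937, -0.001], [0.001, 0.002, -1.0]]
force: [2.5, -3.6, -1.6]
opening: 0.207
```

Emit:
send_rows(moves=[0,0,0,0,0,-0.1,-1,0,0,0,0,0,0,-1])

```text
time_s: 4.15
position: [0.6158, -0.1394, 0.2035]
tcp_rot: [[0.937, 0.349, 0.003], [0.349, -0.937, -0.002], [0.002, 0.002, -1.0]]
force: [1.7, -2.6, 2.6]
opening: 0.208
```

The grip is on (18 mm opening, about 19 expected), and axial stiffness is about 4 N/mm. I'll work out the circle increments.

```bash
python3 - <<'E'
import numpy as np
th=np.radians(np.arange(-43.5,-43.5+176,5)); p=4.8*np.c_[np.cos(th),np.sin(th)]
d=np.diff(np.round(p,2),axis=0)
for t,x in zip(np.degrees(th),d): print(round(t,1),x.round(2))
E
```

```text
-43.5 [0.28 0.31]
-38.5 [0.24 0.34]
-33.5 [0.22 0.36]
-28.5 [0.18 0.38]
-23.5 [0.15 0.39]
-18.5 [0.12 0.4 ]
-13.5 [0.08 0.41]
-8.5 [0.04 0.42]
-3.5 [0.01 0.42]
1.5 [-0.03  0.41]
6.5 [-0.07  0.42]
11.5 [-0.1  0.4]
16.5 [-0.13  0.4 ]
21.5 [-0.17  0.38]
26.5 [-0.21  0.37]
31.5 [-0.23  0.35]
36.5 [-0.27  0.32]
41.5 [-0.29  0.3 ]
46.5 [-0.31  0.28]
51.5 [-0.34  0.24]
56.5 [-0.36  0.22]
61.5 [-0.38  0.18]
66.5 [-0.39  0.15]
71.5 [-0.4   0.12]
76.5 [-0.41  0.08]
81.5 [-0.42  0.04]
86.5 [-0.42  0.01]
91.5 [-0.41 -0.03]
96.5 [-0.42 -0.07]
101.5 [-0.4 -0.1]
106.5 [-0.4  -0.13]
111.5 [-0.38 -0.17]
116.5 [-0.37 -0.21]
121.5 [-0.35 -0.23]
126.5 [-0.32 -0.27]
```

Emit:
send_rows(moves=[0,0,0,0.28,0.31,-0.1,-1,0,0,0,0.24,0.34,0,-1,0,0,0,0.22,0.36,0,-1,0,0,0,0,0,0,-1])

```text
time_s: 4.55
position: [0.6229, -0.1285, 0.2033]
tcp_rot: [[0.937, 0.349, 0.002], [0.349, -0.937, -0.001], [0.002, 0.001, -1.0]]
force: [0.5, -1.0, 7.5]
opening: 0.212
```

Emit:
send_rows(moves=[0,0,0,0.18,0.38,0,-1,0,0,0,0.15,0.39,0,-1,0,0,0,0,0,0,-1])

```text
time_s: 4.85
position: [0.6259, -0.1206, 0.2033]
tcp_rot: [[0.937, 0.349, 0.001], [0.349, -0.937, -0.0], [0.001, 0.001, -1.0]]
force: [-0.2, -0.9, 8.3]
opening: 0.205
```

Emit:
send_rows(moves=[0,0,0,0.12,0.4,0,-1,0,0,0,0.08,0.41,0,-1,0,0,0,0,0,0,-1])

```text
time_s: 5.15
position: [0.6274, -0.1124, 0.2033]
tcp_rot: [[0.937, 0.349, 0.0], [0.349, -0.937, -0.0], [0.0, 0.0, -1.0]]
force: [-1.0, -0.1, 9.2]
opening: 0.208
```

Emit:
send_rows(moves=[0,0,0,0.04,0.42,0,-1,0,0,0,0.01,0.42,0,-1,0,0,0,0,0,0,-1])

```text
time_s: 5.45
position: [0.6274, -0.1041, 0.2031]
tcp_rot: [[0.937, 0.35, -0.001], [0.35, -0.937, -0.0], [-0.001, 0.0, -1.0]]
force: [-1.9, -0.5, 9.4]
opening: 0.214
```

Emit:
send_rows(moves=[0,0,0,-0.03,0.41,0,-1,0,0,0,-0.07,0.42,0,-1,0,0,0,0,0,0,-1])

```text
time_s: 5.75
position: [0.626, -0.0958, 0.2032]
tcp_rot: [[0.937, 0.35, -0.002], [0.35, -0.937, -0.0], [-0.002, -0.0, -1.0]]
force: [-3.0, -1.4, 10.4]
opening: 0.209
```

Emit:
send_rows(moves=[0,0,0,-0.1,0.4,0,-1,0,0,0,-0.13,0.4,0,-1,0,0,0,0,0,0,-1])

```text
time_s: 6.05
position: [0.6222, -0.0861, 0.1997]
tcp_rot: [[0.937, 0.35, -0.006], [0.35, -0.937, 0.003], [-0.004, -0.005, -1.0]]
force: [-0.1, -0.3, -5.7]
opening: 0.206
```

Emit:
send_rows(moves=[0,0,0,-0.17,0.38,0,-1,0,0,0,-0.21,0.37,0,-1,0,0,0,0,0,0,-1])

```text
time_s: 6.35
position: [0.6184, -0.0797, 0.2001]
tcp_rot: [[0.937, 0.35, -0.006], [0.35, -0.937, 0.001], [-0.005, -0.003, -1.0]]
force: [-4.7, -2.9, -5.5]
opening: 0.207
```

Fz flipped from +10 to -6 N and z fell 3.5 mm, so the spindle has come over the gap at about 20° world angle. I'll lower it to seat.

Emit:
send_rows(moves=[0,0,0,0,0,-0.2,-1,0,0,0,0,0,-0.2,-1,0,0,0,0,0,0,-1])

```text
time_s: 6.65
position: [0.619, -0.0806, 0.1964]
tcp_rot: [[0.937, 0.349, -0.005], [0.349, -0.937, 0.0], [-0.004, -0.002, -1.0]]
force: [-3.7, -3.2, -5.3]
opening: 0.214
```

Emit:
send_rows(moves=[0,0,0,0,0,-0.1,-1,0,0,0,0,0,0,-1])

```text
time_s: 6.85
position: [0.619, -0.0806, 0.1959]
tcp_rot: [[0.937, 0.349, -0.005], [0.349, -0.937, 0.0], [-0.004, -0.002, -1.0]]
force: [-5.2, -2.8, -3.9]
opening: 0.21
```

Emit:
send_rows(moves=[0,0,0,0,0,-0.1,-1,0,0,0,0,0,0,-1])

```text
time_s: 7.05
position: [0.6191, -0.0808, 0.1957]
tcp_rot: [[0.937, 0.349, -0.004], [0.349, -0.937, -0.0], [-0.004, -0.001, -1.0]]
force: [-5.9, -2.2, -0.3]
opening: 0.205
```

It is seated: z is 7.6 mm below perched, with support force returning. I'll refine the axis from the measured points.

```bash
python3 - <<'E'
from h import *
from scipy.optimize import least_squares
P=np.array([[.6157,-.1394],[.6229,-.1285],[.6259,-.1206],[.6274,-.1124],[.6274,-.1041],[.626,-.0958],[.6222,-.0861],[.6184,-.0797],[.619,-.0806]])
r=least_squares(lambda c:np.hypot(*(P-c).T)-.048,[.58,-.106]); print(r.x,r.fun.round(4))
r2=least_squares(lambda c:np.hypot(*(P-c[:2]).T)-c[2],[.58,-.106,.048]); print(r2.x)
print(np.degrees(np.arctan2(*(P-r.x).T[::-1])))
s=read_state();print(s["position"],s["force"])
c=capture("side"); b=c["pixels"][180:300,340:460]; cv2.imwrite("pics/g2.png",cv2.resize(b,(480,480))[:,:,::-1])
E
```

```text
[ 0.57954731 -0.10792519] [-0.0001 -0.      0.0001  0.0001  0.      0.     -0.0001  0.     -0.    ]
[ 0.5798562  -0.10792267  0.0477195 ]
[-41.04307497 -25.38860331 -15.29326477  -5.34231219   4.5703276
  14.62907437  27.09862617  35.99716376  34.70672899]
[ 0.61914765 -0.08075021  0.19567741] [-5.88016997 -2.17635586 -0.28031025]
```

View pics/g2.png

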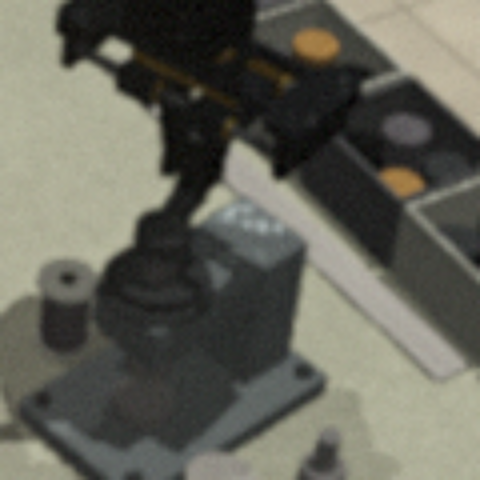

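The fit is good (0.1 mm residuals): the axis is at (0.5795,-0.1079) and the handle now at 34.5°. The drop lies between 15° and 27° world angle. I'll lead clockwise to about 13° - 360°, sinking 12 mm over the turn.

```bash
python3 - <<'E'
import numpy as np
a=np.arange(29.5,-348,-5.); th=np.radians(a); p=np.c_[57.95+4.8*np.cos(th),-10.79+4.8*np.sin(th)]
p=np.round(np.vstack([[62.11,-8.09],p]),2); d=np.diff(p,axis=0)
L=[]
for i,(t,x) in enumerate(zip(a,d)):
    z=-0.02*(1 if i%6 else 0) if t<20 else 0
    L.append(f"0,0,0,{x[0]:.2f},{x[1]:.2f},{z:.2f},-1")
for k in range(0,len(L),16): print(a[k],len(L[k:k+16]),", ".join(L[k:k+16]),"\n")
E
```

```text
29.5 16 0,0,0,0.02,-0.34,0.00,-1, 0,0,0,0.19,-0.37,0.00,-1, 0,0,0,0.15,-0.39,-0.02,-1, 0,0,0,0.13,-0.40,-0.02,-1, 0,0,0,0.08,-0.41,-0.02,-1, 0,0,0,0.06,-0.41,-0.02,-1, 0,0,0,0.01,-0.42,-0.00,-1, 0,0,0,-0.02,-0.42,-0.02,-1, 0,0,0,-0.06,-0.41,-0.02,-1, 0,0,0,-0.09,-0.41,-0.02,-1, 0,0,0,-0.13,-0.40,-0.02,-1, 0,0,0,-0.17,-0.39,-0.02,-1, 0,0,0,-0.19,-0.37,-0.00,-1, 0,0,0,-0.23,-0.35,-0.02,-1, 0,0,0,-0.26,-0.33,-0.02,-1, 0,0,0,-0.29,-0.30,-0.02,-1 

-50.5 16 0,0,0,-0.31,-0.28,-0.02,-1, 0,0,0,-0.33,-0.26,-0.02,-1, 0,0,0,-0.36,-0.22,-0.00,-1, 0,0,0,-0.37,-0.19,-0.02,-1, 0,0,0,-0.39,-0.15,-0.02,-1, 0,0,0,-0.40,-0.13,-0.02,-1, 0,0,0,-0.41,-0.08,-0.02,-1, 0,0,0,-0.41,-0.06,-0.02,-1, 0,0,0,-0.42,-0.01,-0.00,-1, 0,0,0,-0.42,0.02,-0.02,-1, 0,0,0,-0.41,0.06,-0.02,-1, 0,0,0,-0.41,0.09,-0.02,-1, 0,0,0,-0.40,0.13,-0.02,-1, 0,0,0,-0.39,0.17,-0.02,-1, 0,0,0,-0.37,0.19,-0.00,-1, 0,0,0,-0.35,0.23,-0.02,-1 

-130.5 16 0,0,0,-0.33,0.26,-0.02,-1, 0,0,0,-0.30,0.29,-0.02,-1, 0,0,0,-0.28,0.31,-0.02,-1, 0,0,0,-0.26,0.33,-0.02,-1, 0,0,0,-0.22,0.36,-0.00,-1, 0,0,0,-0.19,0.37,-0.02,-1, 0,0,0,-0.15,0.39,-0.02,-1, 0,
[... 299 characters left out ...]
0,0,0,0.26,0.33,-0.02,-1, 0,0,0,0.29,0.30,-0.02,-1, 0,0,0,0.31,0.28,-0.02,-1, 0,0,0,0.33,0.26,-0.02,-1, 0,0,0,0.36,0.22,-0.00,-1, 0,0,0,0.37,0.19,-0.02,-1, 0,0,0,0.39,0.15,-0.02,-1, 0,0,0,0.40,0.13,-0.02,-1, 0,0,0,0.41,0.08,-0.02,-1, 0,0,0,0.41,0.06,-0.02,-1, 0,0,0,0.42,0.01,-0.00,-1, 0,0,0,0.42,-0.02,-0.02,-1, 0,0,0,0.41,-0.06,-0.02,-1, 0,0,0,0.41,-0.09,-0.02,-1 

-290.5 12 0,0,0,0.40,-0.13,-0.02,-1, 0,0,0,0.39,-0.17,-0.02,-1, 0,0,0,0.37,-0.19,-0.00,-1, 0,0,0,0.35,-0.23,-0.02,-1, 0,0,0,0.33,-0.26,-0.02,-1, 0,0,0,0.30,-0.29,-0.02,-1, 0,0,0,0.28,-0.31,-0.02,-1, 0,0,0,0.26,-0.33,-0.02,-1, 0,0,0,0.22,-0.36,-0.00,-1, 0,0,0,0.19,-0.37,-0.02,-1, 0,0,0,0.15,-0.39,-0.02,-1, 0,0,0,0.13,-0.40,-0.02,-1
```

Emit:
send_rows(moves=[0,0,0,0.02,-0.34,-0.05,-1,0,0,0,0.19,-0.37,-0.05,-1,0,0,0,0.15,-0.39,-0.02,-1,0,0,0,0.13,-0.4,-0.02,-1,0,0,0,0.08,-0.41,-0.02,-1,0,0,0,0.06,-0.41,-0.02,-1,0,0,0,0,0,0,-1])

```text
time_s: 7.8
position: [0.6275, -0.1041, 0.1951]
tcp_rot: [[0.937, 0.349, 0.001], [0.349, -0.937, -0.0], [0.001, 0.0, -1.0]]
force: [-4.9, 0.1, 3.8]
opening: 0.21
```

Emit:
send_rows(moves=[0,0,0,0.01,-0.42,-0.0,-1,0,0,0,-0.02,-0.42,-0.02,-1,0,0,0,-0.06,-0.41,-0.02,-1,0,0,0,-0.09,-0.41,-0.02,-1,0,0,0,0,0,0,-1])

```text
time_s: 8.3
position: [0.626, -0.1205, 0.1944]
tcp_rot: [[0.937, 0.349, 0.001], [0.349, -0.937, 0.0], [0.001, 0.0, -1.0]]
force: [-4.8, 1.0, 5.2]
opening: 0.208
```

Emit:
send_rows(moves=[0,0,0,-0.23,-0.4,-0.02,-1,0,0,0,-0.17,-0.39,-0.02,-1,0,0,0,-0.19,-0.37,0,-1,0,0,0,-0.23,-0.35,-0.02,-1,0,0,0,-0.26,-0.33,-0.02,-1,0,0,0,-0.29,-0.3,-0.02,-1,0,0,0,-0.31,-0.28,-0.02,-1,0,0,0,-0.33,-0.26,-0.02,-1,0,0,0,-0.36,-0.22,0,-1,0,0,0,0,0,0,-1])

```text
time_s: 9.3
position: [0.6031, -0.15, 0.1929]
tcp_rot: [[0.937, 0.349, 0.003], [0.349, -0.937, -0.001], [0.003, 0.002, -1.0]]
force: [-1.4, 2.2, 6.7]
opening: 0.209
```

Emit:
send_rows(moves=[0,0,0,-0.37,-0.19,-0.02,-1,0,0,0,-0.39,-0.15,-0.02,-1,0,0,0,-0.4,-0.13,-0.02,-1,0,0,0,-0.41,-0.08,-0.02,-1,0,0,0,-0.41,-0.06,-0.02,-1,0,0,0,-0.42,-0.01,0,-1,0,0,0,-0.42,0.02,-0.02,-1,0,0,0,-0.41,0.06,-0.02,-1,0,0,0,-0.41,0.09,-0.02,-1,0,0,0,0,0,0,-1])

```text
time_s: 10.3
position: [0.5666, -0.1544, 0.1912]
tcp_rot: [[0.937, 0.349, 0.003], [0.349, -0.937, -0.001], [0.003, 0.003, -1.0]]
force: [0.3, 2.0, 6.7]
opening: 0.21
```

All smooth and sinking steadily; continuing.

Emit:
send_rows(moves=[0,0,0,-0.4,0.13,-0.02,-1,0,0,0,-0.39,0.17,-0.02,-1,0,0,0,-0.37,0.19,0,-1,0,0,0,-0.35,0.23,-0.02,-1,0,0,0,-0.33,0.26,-0.02,-1,0,0,0,-0.3,0.29,-0.02,-1,0,0,0,-0.28,0.31,-0.02,-1,0,0,0,-0.26,0.33,-0.02,-1,0,0,0,-0.22,0.36,0,-1,0,0,0,-0.19,0.37,-0.02,-1,0,0,0,0,0,0,-1])

```text
time_s: 11.4
position: [0.536, -0.1285, 0.1896]
tcp_rot: [[0.937, 0.349, 0.004], [0.349, -0.937, -0.003], [0.003, 0.004, -1.0]]
force: [2.2, 1.6, 7.6]
opening: 0.206
```

Emit:
send_rows(moves=[0,0,0,-0.15,0.39,-0.02,-1,0,0,0,-0.13,0.4,-0.02,-1,0,0,0,-0.08,0.41,-0.02,-1,0,0,0,-0.06,0.41,-0.02,-1,0,0,0,-0.01,0.42,0,-1,0,0,0,0.02,0.42,-0.02,-1,0,0,0,0.06,0.41,-0.02,-1,0,0,0,0.09,0.41,-0.02,-1,0,0,0,0.13,0.4,-0.02,-1,0,0,0,0.17,0.39,-0.02,-1,0,0,0,0,0,0,-1])

```text
time_s: 12.5
position: [0.5358, -0.0882, 0.1879]
tcp_rot: [[0.937, 0.35, 0.002], [0.35, -0.937, -0.003], [0.001, 0.004, -1.0]]
force: [0.4, 0.8, 8.7]
opening: 0.209
```

Emit:
send_rows(moves=[0,0,0,0.19,0.37,0,-1,0,0,0,0.23,0.35,-0.02,-1,0,0,0,0.26,0.33,-0.02,-1,0,0,0,0.29,0.3,-0.02,-1,0,0,0,0.31,0.28,-0.02,-1,0,0,0,0.33,0.26,-0.02,-1,0,0,0,0.36,0.22,0,-1,0,0,0,0.37,0.19,-0.02,-1,0,0,0,0,0,0,-1])

```text
time_s: 13.4
position: [0.5585, -0.0649, 0.1865]
tcp_rot: [[0.937, 0.35, 0.0], [0.35, -0.937, -0.002], [-0.0, 0.002, -1.0]]
force: [-0.3, 0.9, 9.4]
opening: 0.205
```

Emit:
send_rows(moves=[0,0,0,0.39,0.15,-0.02,-1,0,0,0,0.4,0.13,-0.02,-1,0,0,0,0.41,0.08,-0.02,-1,0,0,0,0.41,0.06,-0.02,-1,0,0,0,0.42,0.01,0,-1,0,0,0,0.42,-0.02,0,-1,0,0,0,0.41,-0.06,-0.02,-1,0,0,0,0.41,-0.09,-0.02,-1,0,0,0,0.4,-0.13,-0.02,-1,0,0,0,0,0,0,-1])

```text
time_s: 14.4
position: [0.5954, -0.0628, 0.1852]
tcp_rot: [[0.937, 0.349, 0.001], [0.349, -0.937, -0.001], [0.001, 0.001, -1.0]]
force: [1.2, 1.9, 7.7]
opening: 0.206
```

Emit:
send_rows(moves=[0,0,0,0.39,-0.17,-0.02,-1,0,0,0,0.37,-0.19,0,-1,0,0,0,0.35,-0.23,-0.02,-1,0,0,0,0.33,-0.26,-0.02,-1,0,0,0,0.3,-0.29,-0.02,-1,0,0,0,0.28,-0.31,-0.02,-1,0,0,0,0.26,-0.33,-0.02,-1,0,0,0,0.22,-0.36,0,-1,0,0,0,0.19,-0.37,-0.02,-1,0,0,0,0,0,0,-1])

```text
time_s: 15.4
position: [0.6232, -0.0882, 0.1837]
tcp_rot: [[0.937, 0.349, 0.003], [0.349, -0.937, -0.001], [0.002, 0.002, -1.0]]
force: [2.2, 1.9, 7.1]
opening: 0.21
```

Emit:
send_rows(moves=[0,0,0,0.15,-0.39,0.03,-1,0,0,0,0.1,-0.4,0.05,-1,0,0,0,0,0,0,-1,0,0,0,0,0,0,-1,0,0,0,0,0,0,-1])

```text
time_s: 15.9
position: [0.626, -0.0965, 0.1835]
tcp_rot: [[0.937, 0.349, 0.003], [0.349, -0.937, -0.002], [0.003, 0.003, -1.0]]
force: [5.1, 1.2, -0.3]
opening: 0.208
```

```bash
python3 - <<'E'
from h import *
s=read_state(); p=s["position"]; print(s["time_s"],p,s["force"],s["opening"],np.abs(s["qvel"]).max())
d=p[:2]-[.5795,-.1079]; print(np.degrees(np.arctan2(d[1],d[0])),np.linalg.norm(d))
a=capture("scene")["pixels"]; save(capture("side"),"side9.png")
b=capture("side")["pixels"][180:300,340:460]
cv2.imwrite("pics/end.png",np.hstack([cv2.resize(a[240:400,220:380],(400,400)),cv2.resize(b,(400,400))])[:,:,::-1])
E
```

```text
15.9 [ 0.62597312 -0.09649204  0.18352132] [ 5.10343789  1.18472013 -0.2623025 ] 0.20816650052048322 0.06435142449937735
13.79193919859879 0.04785281586958244
```

View pics/end.png

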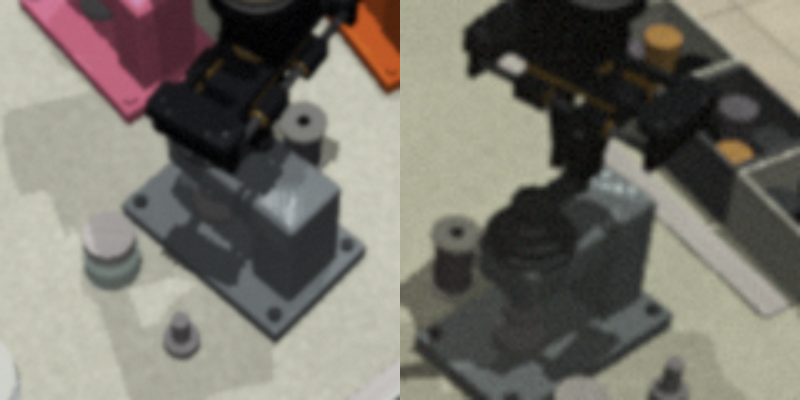

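The handle is still gripped and still. It is at 13.8° - 360°, so 361 to 373° forward of the drop. Depth is 19.8 mm against about 20 expected, and the jar, die and spool stand where they were.

```bash
python3 -c "
from rig import hand_in; print(hand_in())"
```

```text
the job is handed in; nothing more can be done
None
```

The spindle is dropped into its thread and turned one full turn forward. I handed it in at about 16 s with the handle still gripped and the arm still.

- **Drop:** I gripped the handle and led it anticlockwise with a light downward push. After about 56 to 68° the vertical force flipped from +10 N to −6 N. I then lowered the spindle until it was seated 7.6 mm down (8 expected).
- **Forward turn:** I led it clockwise to 361 to 373° past the drop. The drop angle is only known to within about 12°.
- **Last checks:**
  - Depth is 19.8 mm below the perched height (about 20 expected).
  - The handle lies 47.9 mm from the axis (48 expected).
  - The force on the tool is about 5 N sideways and none vertically.
  - In the last pictures the nearby jar, die and spool a look undisturbed. I did not recheck the farther bystanders, but the arm stayed well above and away from them.

No check failed or disagreed. My first camera estimate of the axis was about 2 mm off, and I corrected it from the positions measured while turning.

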